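Press both clamp releases and hold until the jaw is back

TASK

Press the two orange release buttons of the bench clamp down together, one under each fingertip, and keep both held down without letting up while the clamp's own spring slowly backs the jaw all the way off the glued wooden block. Then let both buttons come up and move clear. Do not shift or lift the block, and leave the glue bottle, jar and spool where they stand.

Things in the scene. Friction and masses are not known exactly. Their poses are not given: they have to be found in the camera images.
- clamp: Grey bench clamp, bolted down; its place and yaw vary. Origin on the bench (z=0) midway between the two orange buttons; x runs from the button housing to the jaws, y from right button to left, z up. Bed 250 x 136 x 12 mm (x -45..205). Button housing x -42..42, y -65..65, top 46 mm up. Moving jaw when closed x 85..110, top 51 mm up; fixed jaw x 160..186, top 62 mm up.
- left_cap: Left orange button, a block 26 mm (clamp x) by 30 mm (clamp y), standing 16 mm proud of the housing. Origin at the centre of its top face: 62 mm above the bench when up, 35 mm to the clamp's +y side; axes as the clamp's. Button centres are 70 mm apart, with a 40 mm gap between the buttons.
- right_cap: Right orange button, same as the left one, 35 mm to the clamp's -y side. Origin at the centre of its top face.
- left_button (a joint): How far the left button is pressed (m): 0 up, 0.010 fully down. Its latch is free beyond 0.006. A spring resists with 1.4 N at first, 4.2 N fully down, and lifts it when let go.
- right_button (a joint): How far the right button is pressed (m): same as the left.
- jaw (a joint): How far the moving jaw has backed off (m): 0 closed, 0.040 fully open. While both buttons are held past 0.006 a damped spring moves it towards the button housing, the full way in about 4 s. If either button comes up it catches on the next ratchet tooth. Once fully open it stays open when the buttons are let go.
- block_center (a point): Centre of the loose glued block (light, dark, light wood, 45 x 100 x 48 mm, upright on the clamp's bed between the jaws, top 60 mm above the bench). Not to be moved.
- glue: Loose white glue bottle with yellow cap, 48 mm across, 105 mm tall, standing beside the clamp; origin at the centre of its underside. Leave alone.
- jar: Loose amber jar with steel lid, 56 mm across, 70 mm tall; origin at the centre of its underside. Leave alone.
- spool: Loose wooden spool with blue winding, 54 mm across, 42 mm tall; origin at the centre of its underside. Leave alone.
There are look-alikes about, which are no part of the job. There is more than one size of the part that bears block_center; the job needs the middle-sized.

How it is judged (in metres and radians):
On the way, in this order (a step that is already met when the one before it is completed fails the run):
1. both buttons pressed down past 6 mm at the same time, by the fingers (value of joint each of left_button, right_button above 0.006 m and contact force between the fingers and left_cap above 0.5 N and contact force between the fingers and right_cap above 0.5 N), for 0.2 s.
2. jaw fully backed off (over 37 mm) with both buttons still held down by the fingers (value of joint jaw above 0.037 m and value of joint each of left_button, right_button above 0.004 m and contact force between the fingers and left_cap above 0.5 N and contact force between the fingers and right_cap above 0.5 N), for 0.1 s.
At the end, for the whole second after the job is handed in: The jaw is backed off by more than 37 of its 40 mm, both buttons are up again (within 3 mm), the block stands upright within 10 mm of where it was, and the bottle, jar and spool stand upright and at rest within 20 mm of where they were (value of joint jaw above 0.037 m and value of joint each of left_button, right_button below 0.003 m and distance of block_center from where it was at the start of the episode below 0.01 m and angle between block_center's own z axis and vertical below 0.1 rad and distance of each of glue, jar, spool from where it was at the start of the episode below 0.02 m and angle between each of glue, jar, spool's own z axis and vertical below 0.15 rad and linear speed of each of glue, jar, spool below 0.03 m/s); the robot touches nothing.
It fails at once if a button let up (under 2 mm) while the jaw was part way (value of joint jaw between 0.012 and 0.035 m and value of joint any of left_button, right_button below 0.002 m).
It fails at once if the block shifted or lifted by more than 12 mm (distance of block_center from where it was at the start of the episode above 0.012 m).
It fails at once if the bottle, jar or spool displaced or lifted by more than 25 mm (distance of any of glue, jar, spool from where it was at the start of the episode above 0.025 m).
It also fails if it takes over 38 s, if anything falls off the work surface, if the arm or the gripper's body presses on something with over 40 N, if the wrist force passes 120 N, or if a joint passes its speed limit or range.

ROBOT

A 6-joint arm with a two-finger parallel gripper is mounted at the origin on the work surface. World frame = base frame: x ahead of the robot, y to its left, z up, the work surface at z = 0. Lengths are in m, angles in degrees, forces in N, time in s.
With the tool pointing down it reaches from about 0.375 to 0.9 m from the base axis. Payload 3.1 kg.
Tool frame: the origin (TCP) lies where the fingers leave the gripper's body, on its centre line; the fingertips stand bot.tips_ahead ahead of it and the grasp point (between the pads) lies 51 mm ahead of it (bot.tips_ahead is the distance from the TCP to the fingertips, in m); z points along the fingers, x is the direction in which the jaws open and shut, and the axes are right-handed (so a half turn about z gives the same grasp; the last joint's range is limited). The gripper opens to 87 mm and grips with 3 to 60 N. Pads are 19 mm wide; open, the fingers measure 117 mm over their backs; the gripper's body (75 mm by 190 mm) begins 51 mm behind the grasp point.
Start: joints at [64.716, 30.224, 82.088, -0, 67.689, -10.227], TCP at [0.162, 0.604, 0.292] pointing down, gripper open.
Joint ranges: [-176.69, 176.69], [-43.24, 126.21], [12.49, 139.97], [-82, 262], [0, 151.66], [-163.58, 163.58]. Speed limits (degrees/s): [159.86, 159.86, 180, 180, 180, 180].

INTERFACE

Orientations are given as a 3x3 rotation matrix whose columns are the frame's x, y, z axes.
In Python, from rig import bot, vision, nets gives the robot as it stands.
- The arm moves only by the tool play_rows, never from a script. Its argument "series" is a list of rows, each an object of numbers: "tx", "ty", "tz": the shift along the world's x, y, z as a fraction of full scale; "turn": the turn about the world's z as a fraction of full scale. A call has 1 to 10 rows; each row shifts and turns the commanded pose from where the row before left it; what a row does not reach is not made up. Full scale, the value 1, is 0.8 m for a shift and 60 degrees for a turn. A row lasts 1/10 s, in which the tool goes at most 50 mm and 8.59 degrees, less where a joint would pass 70% of its speed; a pose out of reach is approached as far as the arm can. A call with a number of a shift or a turn outside -1 to 1 is refused whole. A call with a gripper value outside its range is refused whole. "gripper" is the opening, from 0 (shut) to 1 (fully open), set as the call begins (left out, the last holds). The fingers move at their own pace and stop on an object; the grip force is fixed at half the most. Time passes only in rows, so rows that do not move let the fingers close. It gives the time, the measured TCP pose, the force and the opening at its end, in the units of the state.
- bot.read_state(): the state, without advancing time (a new reading comes with each control period).
- vision.capture(name): name is "scene" or "top" or "wrist"; returns a dict with "pixels" (420x560x3 uint8, blue, green, red), "fx", "fy", "cx", "cy" (pixels), "extrinsics" (4x4, takes a point from camera to world coordinates). Camera axes: x right, y down, z forward; pixel columns grow to the right and rows downward; lengths in m; the calibration is good to about 2 mm. A picture is of the moment at which its call begins. There is no depth.
- bot.hand_in(): hands the job in, once; it reports no verdict.
Trained networks look in a picture, given as the dict that the camera call returned (one of the last four; its "shot" number tells which), for a name from the list of things; names that differ only in an ending like _2 or _b are one class to them, and where a whole thing is asked for, a point or a joint stands for the part that bears it (a point fixed in the world has none). Each returns a list of dicts, best first, with "confidence" (0 to 1); they miss things now and then, are a little off and sometimes report something else, mostly with a low value. They report only what shows in the picture. A call takes as long as a camera call. They do not tell look-alikes from the thing itself.
- nets.look_for(picture, query): "at" ([column, row] as shares, 0 to 1, of the picture: columns of its width, rows of its height, amid what is visible of it).
- nets.masks_of(picture, query): "region" (420x560 bool, what is visible of it) and "at" ([column, row] as shares, 0 to 1, of the picture: columns of its width, rows of its height, amid what is visible of it).
The state is a dict: "time_s": time; "joint_positions": joint angles; "qvel": joint speeds; "tau": joint torques, N m; "position": TCP position; "tcp_rot": TCP orientation; "force": force on the tool from outside, world axes, zero at the start; "moment": the same for the moment, N m; "opening": opening from 0.0 (shut) to 1.0 (fully open).
Only numpy, scipy, OpenCV 4.12 (cv2) and the standard library are available. Lean on these libraries where they do the work, as an engineer would, in place of code of your own. Each camera call takes 0.05 s, during which the arm holds its last target.

## Working session

There is one attempt and no reset: what is moved stays moved. The work goes in short steps, Python scripts to look and compute and a tool call to move; the robot and the scene stay as the last step left them, time stands still between calls to the robot, and variables do not carry over. Pictures are saved under pics/ and viewed, and the job is handed in when it is done.

Besides the shell and the picture viewer there is one more tool, called after "Emit:" as name([rows], argument=value, ...), one row to a line, values as JSON. play_rows: Moves the arm, as the interface text tells. Shift numbers are shares of 0.8 m and turn numbers shares of 60 degrees, none past 1 either way. Its arguments: {"type":"object","properties":{"series":{"type":"array"},"gripper":{"type":"number"}},"required":["series"]}

```bash
ls; mkdir -p pics; python3 - <<'E'
from rig import bot,vision,nets
import cv2
print(bot.tips_ahead); s=bot.read_state(); print(s['time_s'],s['position'],s['tcp_rot'],s['force'],s['opening'])
for n in ['scene','top']:
    p=vision.capture(n); cv2.imwrite(f'pics/{n}1.png',p['pixels']); print(n,p['fx'],p['cx'],p['cy'],p['extrinsics'],p['shot'])
    for q in ['clamp','left_cap','right_cap','block_center','glue','jar','spool']:
        print(q,[(round(d['at'][0]*560),round(d['at'][1]*420),round(d['confidence'],2)) for d in nets.look_for(p,q)])
print(bot.read_state()['time_s'])
E
```

```text
pics
0.0697
0.0 [0.1621019  0.60300313 0.29125604] [[ 2.59815840e-01  9.65657761e-01 -9.04217021e-04]
 [ 9.65655782e-01 -2.59817168e-01 -1.98749367e-03]
 [-2.15416979e-03 -3.56780059e-04 -9.99997616e-01]] [ 0.27632041  0.47652736 -0.35973837] 1.0023133307452023
scene 426.2329205518381 277.05168566510355 210.08180719205214 [[ 0.48565291  0.66918909 -0.56242973  1.15875898]
 [ 0.87399142 -0.35939211  0.32707233 -0.23761272]
 [ 0.01674043 -0.65040239 -0.75940535  0.72011903]
 [ 0.          0.          0.          1.        ]] 1
clamp [(232, 225, 0.89)]
left_cap [(247, 186, 0.68)]
right_cap [(212, 184, 0.6)]
block_center [(294, 303, 0.85), (233, 235, 0.75), (138, 323, 0.7)]
glue [(139, 192, 0.6)]
jar [(140, 238, 0.88), (314, 192, 0.17)]
spool [(317, 192, 0.86), (213, 187, 0.25)]
top 445.732377227058 275.83930389884915 212.0212703906046 [[ 0.01221463 -0.98155101  0.19080991  0.45085797]
 [-0.99970015 -0.00793734  0.02316475  0.03923982]
 [-0.02122286 -0.19103565 -0.98135364  1.10577309]
 [ 0.          0.          0.          1.        ]] 2
clamp [(318, 237, 0.79)]
left_cap [(291, 251, 0.64)]
right_cap [(293, 252, 0.38)]
block_center [(328, 206, 0.9), (308, 141, 0.73), (418, 172, 0.63)]
glue [(378, 293, 0.6)]
jar [(394, 248, 0.92)]
spool [(234, 222, 0.77)]
0.8
```

View pics/scene1.png

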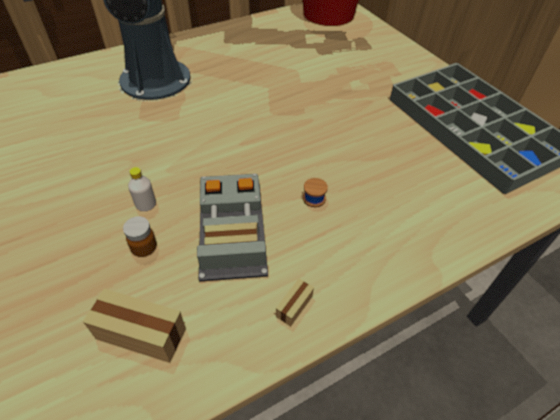

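View pics/top1.png

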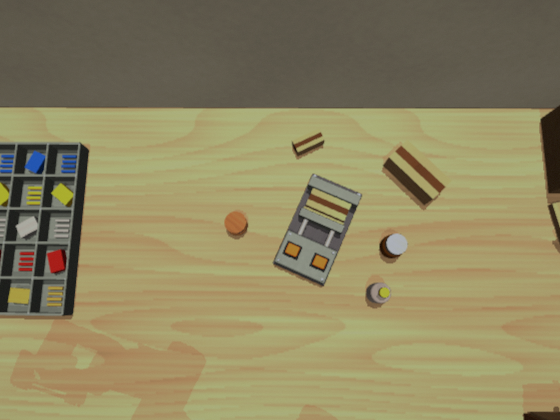

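```bash
python3 - <<'E'
import cv2
a=cv2.imread('pics/top1.png')[180:300,230:400]; cv2.imwrite('pics/topcrop.png',cv2.resize(a,None,fx=4.5,fy=4.5,interpolation=cv2.INTER_CUBIC))
a=cv2.imread('pics/scene1.png')[150:300,150:350]; cv2.imwrite('pics/scenecrop.png',cv2.resize(a,None,fx=4,fy=4,interpolation=cv2.INTER_CUBIC))
E
```

```text
(no output)
```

View pics/topcrop.png

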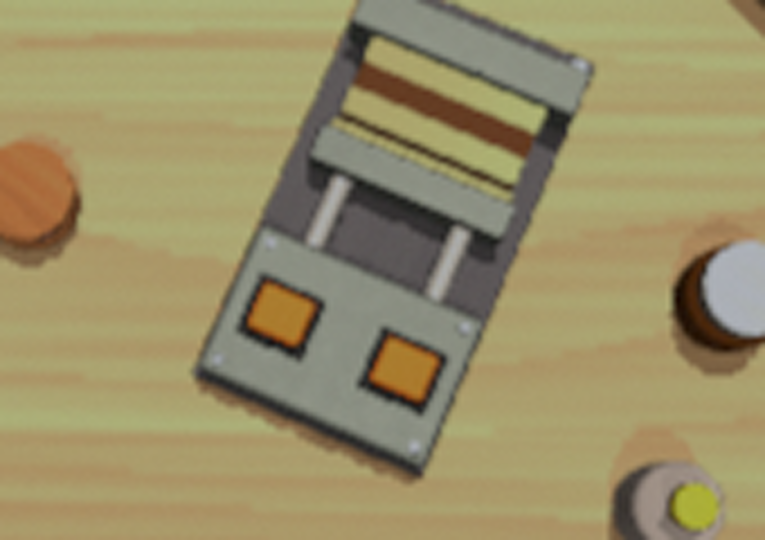

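View pics/scenecrop.png

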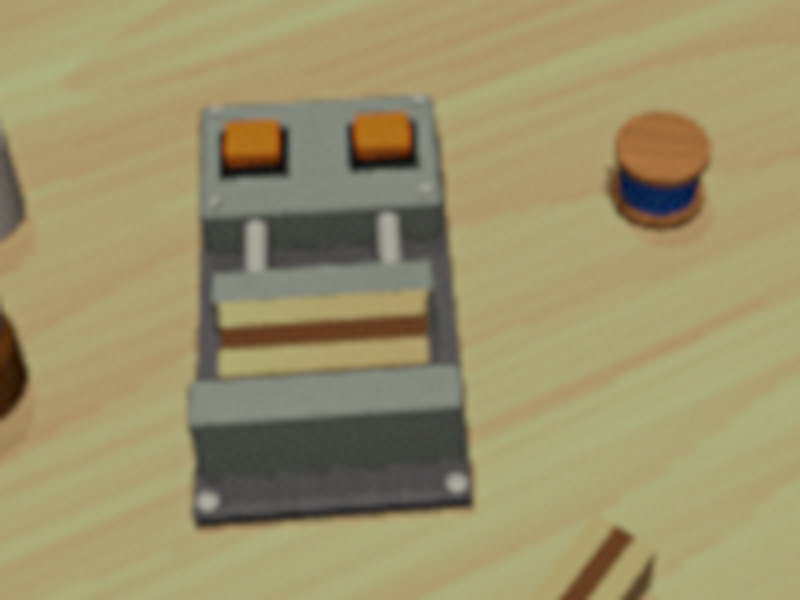

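The picture shows a single clamp. In the top view its buttons are at about (292,250) and (320,262). There are three glued blocks, at (328,206), (308,141) and (418,172). The middle-sized one is the one between the jaws, at (328,206), and the crop confirms it. Next I'll measure the buttons in both views.

```bash
cat > h.py <<'E'
import numpy as np,cv2
from rig import bot,vision,nets
def ray(p,u,v,z):
    E=p['extrinsics']; d=E[:3,:3]@np.array([(u-p['cx'])/p['fx'],(v-p['cy'])/p['fy'],1]); o=E[:3,3]
    return o+d*(z-o[2])/d[2]
def caps(p,box):
    im=cv2.cvtColor(p['pixels'],cv2.COLOR_BGR2HSV); m=cv2.inRange(im,(5,190,100),(22,255,255))
    k=np.zeros_like(m); k[box[1]:box[3],box[0]:box[2]]=1; m=m*k
    n,l,s,c=cv2.connectedComponentsWithStats(m)
    return [(s[i][4],c[i],im[l==i].mean(0).round()) for i in range(1,n) if s[i][4]>30]
E
python3 - <<'E'
from h import *
for n,b in [('top',(270,235,335,280)),('scene',(195,170,265,200))]:
    p=vision.capture(n)
    P=[]
    for a,c,h in caps(p,b):
        w=ray(p,c[0],c[1],.062); P.append(w); print(n,a,c,h,w.round(4))
    if len(P)==2: d=P[0]-P[1]; print('sep',np.hypot(*d[:2]),'ang',np.degrees(np.arctan2(d[1],d[0])),'mid',(P[0]+P[1])/2)
    for q,z in [('glue',.05),('jar',.035),('spool',.021),('clamp',.0)]:
        for d in nets.look_for(p,q)[:1]: print(q,ray(p,d['at'][0]*560,d['at'][1]*420,z).round(3),d['confidence'])
# edges of clamp in top (eyeballed from crop): housing top corners z=.046
p=vision.capture('top')
f=lambda x,y:ray(p,230+(x+.5)/4.5-.5,180+(y+.5)/4.5-.5,.046)
A,B,C,D=f(268,228),f(484,322),f(418,470),f(195,370)
print(A.round(3),B.round(3),C.round(3),D.round(3),(A+B+C+D)/4)
print(np.linalg.norm(A-B),np.linalg.norm(C-D),np.degrees(np.arctan2(*(A-B)[1::-1])),np.degrees(np.arctan2(*(D-C)[1::-1])))
E
```

```text
top 59 [291.33898305 250.3220339 ] [ 16. 198. 149.] [0.5626 0.0264 0.062 ]
top 65 [319.35384615 262.23076923] [ 16. 198. 150.] [ 0.5354 -0.039   0.062 ]
sep 0.07081220401827133 ang 67.44976456718528 mid [ 0.54901803 -0.00629634  0.062     ]
glue [ 0.466 -0.173  0.05 ] 0.88
jar [ 0.582 -0.223  0.035] 0.97
spool [0.624 0.16  0.021] 0.68
clamp [ 0.601 -0.036  0.   ] 0.77
scene 130 [244.99230769 183.29230769] [ 16. 219. 160.] [0.5727 0.022  0.062 ]
scene 127 [212.4015748  185.32283465] [ 16. 220. 160.] [ 0.5454 -0.0419  0.062 ]
sep 0.06945148687585401 ang 66.84784329291323 mid [ 0.5590058  -0.00994351  0.062     ]
glue [ 0.467 -0.184  0.05 ] 0.59
jar [ 0.59  -0.227  0.035] 0.87
spool [0.633 0.163 0.021] 0.56
clamp [ 0.616 -0.032  0.   ] 0.81
[0.613 0.032 0.046] [ 0.563 -0.083  0.046] [ 0.486 -0.047  0.046] [0.537 0.07  0.046] [ 0.54955439 -0.00711893  0.046     ]
0.12438915798431321 0.12740537834519616 66.74085487297208 66.54696943524765
```

Emit:
play_rows([
  {"tx":0.024,"ty":-0.038,"turn":-0.013},
  {"tx":0.024,"ty":-0.038,"turn":-0.013},
  {"tx":0.024,"ty":-0.038,"turn":-0.013},
  {"tx":0.024,"ty":-0.038,"turn":-0.013},
  {"tx":0.024,"ty":-0.038,"turn":-0.013},
  {"tx":0.024,"ty":-0.038,"turn":-0.013},
  {"tx":0.024,"ty":-0.038,"turn":-0.013},
  {"tx":0.024,"ty":-0.038,"turn":-0.013},
  {"tx":0.024,"ty":-0.038,"turn":-0.013},
  {"tx":0.024,"ty":-0.038,"turn":-0.013},
], gripper=0.632)

```text
invalid input
```

Emit:
play_rows([
  {"tx":0.024,"ty":-0.038},
  {"tx":0.024,"ty":-0.038},
  {"tx":0.024,"ty":-0.038},
  {"tx":0.024,"ty":-0.038},
  {"tx":0.024,"ty":-0.038},
  {"tx":0.024,"ty":-0.038},
  {"tx":0.024,"ty":-0.038},
  {"tx":0.024,"ty":-0.038},
  {"tx":0.024,"ty":-0.038},
  {},
])

```text
invalid input
```

```bash
python3 - <<'E'
from h import *
s=bot.read_state(); R=s['tcp_rot'];print(s['time_s'],s['position'],np.degrees(np.arctan2(R[1,0],R[0,0])),R[:,2],s['opening'])
p=vision.capture('wrist');cv2.imwrite('pics/wrist1.png',p['pixels']);print(p['extrinsics'])
P=[]
for a,c,h in caps(p,(0,0,560,420)):
    w=ray(p,c[0],c[1],.062); P.append(w); print(a,c,h,w.round(4))
if len(P)==2: d=P[0]-P[1]; print(np.hypot(*d[:2]),np.degrees(np.arctan2(d[1],d[0])),(P[0]+P[1])/2)
E
```

```text
1.35 [0.16233125 0.60351534 0.29222195] 74.94198525963348 [-3.71455672e-06 -5.70948260e-05 -9.99999998e-01] 1.003243832659398
[[ 0.258946    0.93261606  0.25134488  0.09317989]
 [ 0.96588999 -0.24952159 -0.06924951  0.62035274]
 [-0.00186723  0.26070339 -0.96541714  0.38476808]
 [ 0.          0.          0.          1.        ]]
```

View pics/wrist1.png

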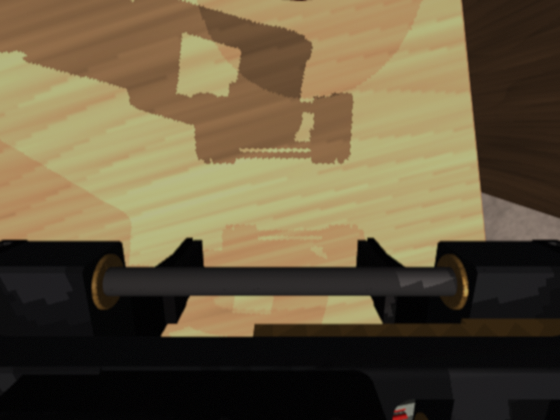

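The arm hasn't moved: both calls were rejected as invalid. I'll try again with all four keys in each row.

Emit:
play_rows([
  {"tx":0.024,"ty":-0.038,"tz":0,"turn":-0.013},
  {"tx":0.024,"ty":-0.038,"tz":0,"turn":-0.013},
  {"tx":0.024,"ty":-0.038,"tz":0,"turn":-0.013},
  {"tx":0.024,"ty":-0.038,"tz":0,"turn":-0.013},
  {"tx":0.024,"ty":-0.038,"tz":0,"turn":-0.013},
  {"tx":0.024,"ty":-0.038,"tz":0,"turn":-0.013},
  {"tx":0.024,"ty":-0.038,"tz":0,"turn":-0.013},
  {"tx":0.024,"ty":-0.038,"tz":0,"turn":-0.013},
  {"tx":0.024,"ty":-0.038,"tz":0,"turn":-0.013},
  {"tx":0.024,"ty":-0.038,"tz":0,"turn":-0.013},
], gripper=0.632)

```text
time_s: 2.4
position: [0.355, 0.2983, 0.2925]
tcp_rot: [[0.389, 0.921, 0.001], [0.921, -0.389, 0.0], [0.001, 0.001, -1.0]]
force: [0.6, 0.7, 0.6]
opening: 0.629
```

Emit:
play_rows([
  {"tx":0.027,"ty":-0.042,"tz":0,"turn":0},
  {"tx":0.027,"ty":-0.042,"tz":0,"turn":0},
  {"tx":0.027,"ty":-0.042,"tz":0,"turn":0},
  {"tx":0.027,"ty":-0.042,"tz":0,"turn":0},
  {"tx":0.027,"ty":-0.042,"tz":0,"turn":0},
  {"tx":0.027,"ty":-0.042,"tz":0,"turn":0},
  {"tx":0.027,"ty":-0.042,"tz":0,"turn":0},
  {"tx":0.027,"ty":-0.042,"tz":0,"turn":0},
  {"tx":0.027,"ty":-0.045,"tz":0,"turn":0},
  {"tx":0,"ty":0,"tz":0,"turn":0},
])

```text
time_s: 3.4
position: [0.5523, -0.0099, 0.2926]
tcp_rot: [[0.393, 0.92, 0.005], [0.92, -0.393, -0.003], [-0.0, 0.006, -1.0]]
force: [-0.5, 0.4, -0.3]
opening: 0.63
```

```bash
python3 - <<'E'
from h import *
s=bot.read_state(); R=s['tcp_rot'];print(s['time_s'],s['position'],np.degrees(np.arctan2(R[1,0],R[0,0])),R[:,2],s['opening'],s['force'])
p=vision.capture('wrist');cv2.imwrite('pics/wrist2.png',p['pixels']);print(p['extrinsics'])
P=[]
for a,c,h in caps(p,(0,0,560,420)):
    w=ray(p,c[0],c[1],.062); P.append(w); print(a,c,h,w.round(4))
if len(P)==2: d=P[0]-P[1]; print(np.hypot(*d[:2]),np.degrees(np.arctan2(d[1],d[0])),(P[0]+P[1])/2)
E
```

```text
3.4 [ 0.5523413  -0.00989325  0.29263617] 66.87175476803907 [ 0.00499571 -0.00265336 -0.999984  ] 0.630488683361411 [-0.51919998  0.40030921 -0.26935315]
[[ 0.39201737  0.88695736  0.24419054  0.48600272]
 [ 0.91995479 -0.37727335 -0.10652699  0.01664443]
 [-0.00235831  0.26640469 -0.96385838  0.38476317]
 [ 0.          0.          0.          1.        ]]
245 [247.99591837 188.4244898 ] [ 12. 200. 200.] [ 0.5339 -0.0411  0.062 ]
392 [314.35714286 191.08418367] [ 13. 197. 205.] [0.5643 0.023  0.062 ]
0.0709523142224636 -115.39273205269141 [ 0.54907242 -0.00908718  0.062     ]
```

View pics/wrist2.png

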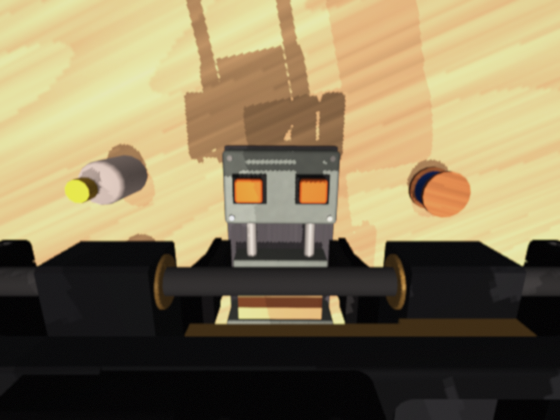

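The wrist view shows the buttons at about (248,190) and (313,191), with the bottle, spool and jaws well away from where the fingers will come down. I'll refine the segmentation.

```bash
python3 - <<'E'
from h import *
p=vision.capture('wrist')
im=cv2.cvtColor(p['pixels'],cv2.COLOR_BGR2HSV)
m=cv2.inRange(im,(3,120,110),(25,255,255)); k=np.zeros_like(m);k[165:215,225:340]=1;m*=k
n,l,s,c=cv2.connectedComponentsWithStats(m)
P=[]
for i in range(1,n):
    if s[i][4]<100: continue
    u,v=s[i][0]+s[i][2]/2-.5,s[i][1]+s[i][3]/2-.5
    w=ray(p,*c[i],.062);P.append(w);print(s[i],c[i],w,ray(p,u,v,.062))
d=P[1]-P[0];print(np.hypot(*d[:2]),np.degrees(np.arctan2(d[1],d[0])),(P[0]+P[1])/2)
E=p['extrinsics'];t=np.array([.5523,-.0099,.062]);q=E[:3,:3].T@(t-E[:3,3]);print('tcp proj',q[:2]/q[2]*p['fx']+[p['cx'],p['cy']])
a=p['pixels'][140:240,200:360];cv2.imwrite('pics/w2c.png',cv2.resize(a,None,fx=5,fy=5))
E
```

```text
[232 182  29  25 677] [246.41506647 194.27769572] [ 0.53601261 -0.04247525  0.062     ] [ 0.53556208 -0.04275762  0.062     ]
[298 183  29  25 673] [311.67161961 194.5141159 ] [0.56357385 0.02177332 0.062     ] [0.5642075  0.02190216 0.062     ]
0.06991065862077311 66.78172317802363 [ 0.54979323 -0.01035097  0.062     ]
tcp proj [280.34206011 196.33661434]
```

View pics/w2c.png

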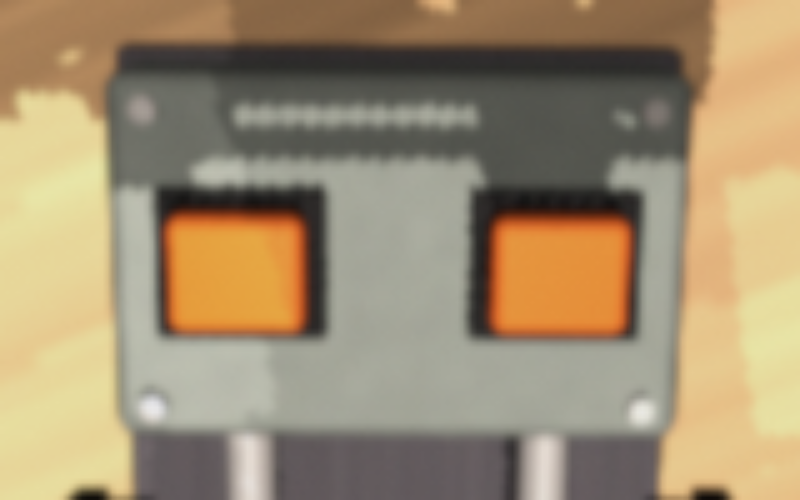

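```bash
python3 - <<'E'
from h import *
s=bot.read_state(); R=s['tcp_rot'];print(s['time_s'],s['position'],np.degrees(np.arctan2(R[1,0],R[0,0])),R[:,2],s['opening'],s['force'])
E
```

```text
3.5 [ 0.54883596 -0.00606509  0.29200318] 67.01615424631285 [-6.48834456e-04  5.38446841e-04 -9.99999645e-01] 0.6317057863184236 [-0.88086112  0.38479925 -0.51190737]
```

Emit:
play_rows([
  {"tx":0.001,"ty":-0.003,"tz":-0.03,"turn":0},
  {"tx":0,"ty":0,"tz":-0.03,"turn":0},
  {"tx":0,"ty":0,"tz":-0.03,"turn":0},
  {"tx":0,"ty":0,"tz":-0.03,"turn":0},
  {"tx":0,"ty":0,"tz":-0.03,"turn":0},
  {"tx":0,"ty":0,"tz":-0.03,"turn":0},
  {"tx":0,"ty":0,"tz":0,"turn":0},
  {"tx":0,"ty":0,"tz":0,"turn":0},
])

```text
time_s: 4.3
position: [0.5489, -0.0066, 0.1485]
tcp_rot: [[0.387, 0.922, -0.001], [0.922, -0.387, 0.0], [-0.0, -0.001, -1.0]]
force: [0.1, -0.7, 0.4]
opening: 0.633
```

```bash
python3 - <<'E'
from h import *
s=bot.read_state(); R=s['tcp_rot'];print(s['time_s'],s['position'],np.degrees(np.arctan2(R[1,0],R[0,0])),R[:,2],s['opening'],s['force'])
for n in ['wrist','scene']:
    p=vision.capture(n)
    if n=='scene': p['pixels']=cv2.resize(p['pixels'][120:270,130:330],None,fx=4,fy=4)
    cv2.imwrite(f'pics/{n}3.png',p['pixels'])
E
```

```text
4.3 [ 0.54893857 -0.00656134  0.14846559] 67.22012113375786 [-1.19959504e-03  4.23390579e-04 -9.99999191e-01] 0.6326725062821669 [ 0.09624904 -0.67987703  0.42569656]
```

View pics/wrist3.png

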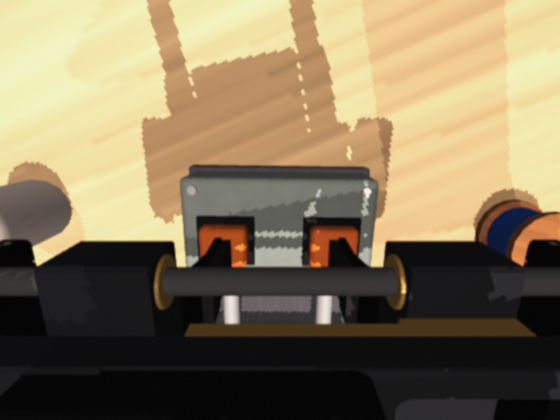

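View pics/scene3.png

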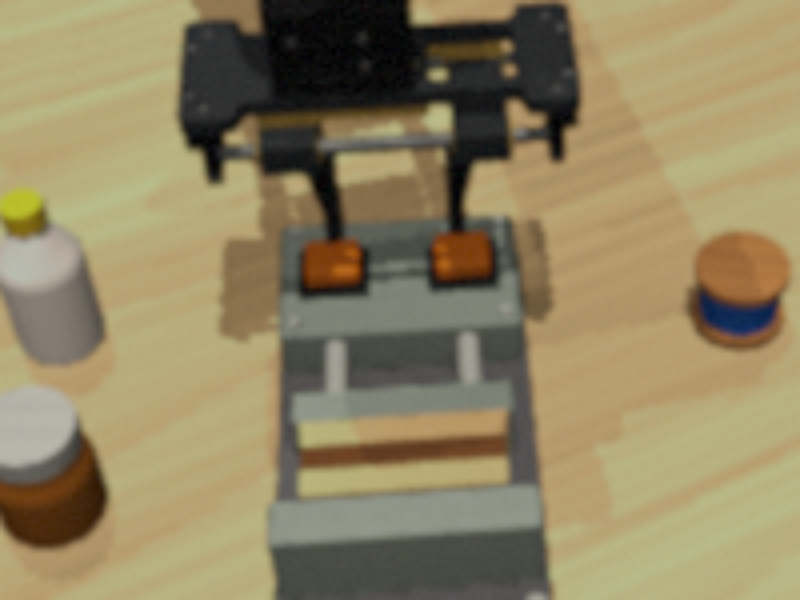

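Both tips are over the caps: in the enlarged scene view they're at x≈335 and 457, with the caps at 303–367 and 432–495. Next I'll lower in small steps and watch the force.

Emit:
play_rows([
  {"tx":0,"ty":0,"tz":-0.01,"turn":0},
  {"tx":0,"ty":0,"tz":-0.01,"turn":0},
  {"tx":0,"ty":0,"tz":-0.005,"turn":0},
  {"tx":0,"ty":0,"tz":0,"turn":0},
])

```text
time_s: 4.8
position: [0.55, -0.0077, 0.1281]
tcp_rot: [[0.389, 0.921, 0.001], [0.921, -0.389, 0.0], [0.0, 0.001, -1.0]]
force: [1.5, 0.2, 2.7]
opening: 0.632
```

Emit:
play_rows([
  {"tx":0,"ty":0,"tz":-0.003,"turn":0},
  {"tx":0,"ty":0,"tz":-0.003,"turn":0},
  {"tx":0,"ty":0,"tz":0,"turn":0},
])

```text
time_s: 5.1
position: [0.55, -0.0077, 0.124]
tcp_rot: [[0.389, 0.921, 0.001], [0.921, -0.389, -0.0], [0.0, 0.001, -1.0]]
force: [0.2, 0.5, 6.6]
opening: 0.633
```

```bash
python3 - <<'E'
from h import *
s=bot.read_state(); print(s['time_s'],s['position'],s['opening'],s['force'],s['moment'])
p=vision.capture('scene')
cv2.imwrite('pics/scene4.png',cv2.resize(p['pixels'][140:260,150:310],None,fx=5,fy=5))
E
```

```text
5.1 [ 0.55001669 -0.00771419  0.12395104] 0.633124127246663 [0.17405819 0.48364354 6.6011132 ] [ 0.12858145 -0.00660669 -0.00998903]
```

View pics/scene4.png

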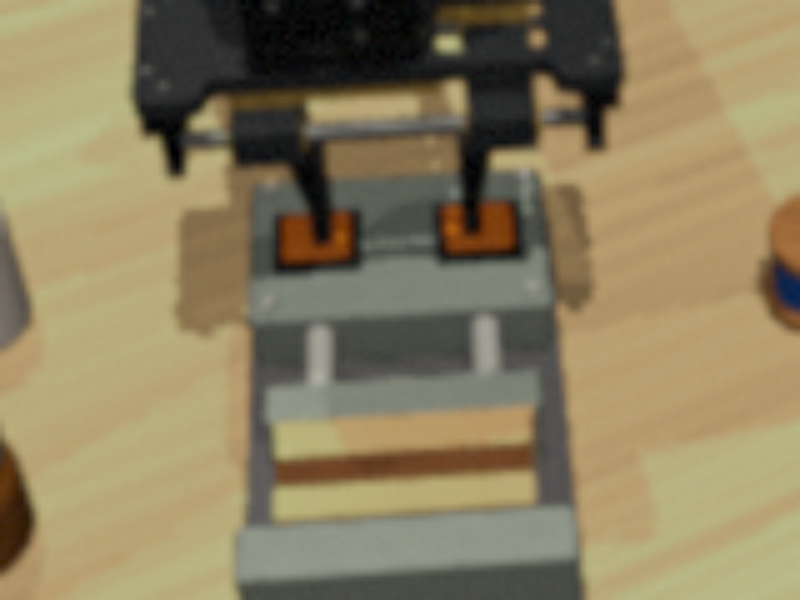

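Both tips are on the caps and pressing them. The force is 6.6 N, which matches about 7.5 mm of press. I'll press slightly deeper and hold.

Emit:
play_rows([
  {"tx":0,"ty":0,"tz":-0.0025,"turn":0},
  {"tx":0,"ty":0,"tz":0,"turn":0},
  {"tx":0,"ty":0,"tz":0,"turn":0},
  {"tx":0,"ty":0,"tz":0,"turn":0},
  {"tx":0,"ty":0,"tz":0,"turn":0},
  {"tx":0,"ty":0,"tz":0,"turn":0},
  {"tx":0,"ty":0,"tz":0,"turn":0},
  {"tx":0,"ty":0,"tz":0,"turn":0},
  {"tx":0,"ty":0,"tz":0,"turn":0},
  {"tx":0,"ty":0,"tz":0,"turn":0},
])

```text
time_s: 6.15
position: [0.55, -0.0077, 0.1224]
tcp_rot: [[0.389, 0.921, 0.002], [0.921, -0.389, -0.0], [0.0, 0.001, -1.0]]
force: [1.0, 0.0, 7.6]
opening: 0.627
```

Emit:
play_rows([
  {"tx":0,"ty":0,"tz":0,"turn":0},
  {"tx":0,"ty":0,"tz":0,"turn":0},
  {"tx":0,"ty":0,"tz":0,"turn":0},
  {"tx":0,"ty":0,"tz":0,"turn":0},
  {"tx":0,"ty":0,"tz":0,"turn":0},
  {"tx":0,"ty":0,"tz":0,"turn":0},
  {"tx":0,"ty":0,"tz":0,"turn":0},
  {"tx":0,"ty":0,"tz":0,"turn":0},
  {"tx":0,"ty":0,"tz":0,"turn":0},
  {"tx":0,"ty":0,"tz":0,"turn":0},
])

```text
time_s: 7.15
position: [0.55, -0.0077, 0.1224]
tcp_rot: [[0.389, 0.921, 0.002], [0.921, -0.389, -0.0], [0.0, 0.001, -1.0]]
force: [0.1, 0.7, 7.9]
opening: 0.633
```

```bash
python3 - <<'E'
from h import *
s=bot.read_state(); print(s['time_s'],s['position'],s['opening'],s['force'],s['moment'])
p=vision.capture('scene')
cv2.imwrite('pics/scene5.png',cv2.resize(p['pixels'][140:260,150:310],None,fx=5,fy=5))
E
```

```text
7.15 [ 0.55002833 -0.0077307   0.12239231] 0.6327820320483906 [0.11871109 0.72304411 7.87820058] [ 0.09826211  0.045513   -0.04365223]
```

View pics/scene5.png

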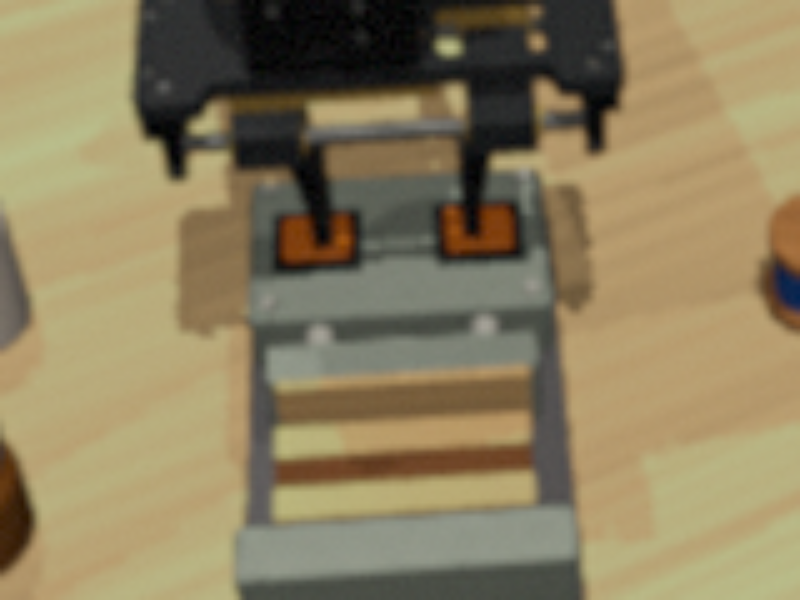

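The jaw is moving back: its front edge has gone from y≈415 to 375 in the crop, and the block hasn't moved. I'll keep holding.

Emit:
play_rows([
  {"tx":0,"ty":0,"tz":0,"turn":0},
  {"tx":0,"ty":0,"tz":0,"turn":0},
  {"tx":0,"ty":0,"tz":0,"turn":0},
  {"tx":0,"ty":0,"tz":0,"turn":0},
  {"tx":0,"ty":0,"tz":0,"turn":0},
  {"tx":0,"ty":0,"tz":0,"turn":0},
  {"tx":0,"ty":0,"tz":0,"turn":0},
  {"tx":0,"ty":0,"tz":0,"turn":0},
  {"tx":0,"ty":0,"tz":0,"turn":0},
  {"tx":0,"ty":0,"tz":0,"turn":0},
])

```text
time_s: 8.2
position: [0.55, -0.0077, 0.1224]
tcp_rot: [[0.389, 0.921, 0.002], [0.921, -0.389, -0.0], [0.0, 0.002, -1.0]]
force: [-0.0, 0.8, 7.0]
opening: 0.636
```

Emit:
play_rows([
  {"tx":0,"ty":0,"tz":0,"turn":0},
  {"tx":0,"ty":0,"tz":0,"turn":0},
  {"tx":0,"ty":0,"tz":0,"turn":0},
  {"tx":0,"ty":0,"tz":0,"turn":0},
  {"tx":0,"ty":0,"tz":0,"turn":0},
  {"tx":0,"ty":0,"tz":0,"turn":0},
  {"tx":0,"ty":0,"tz":0,"turn":0},
  {"tx":0,"ty":0,"tz":0,"turn":0},
  {"tx":0,"ty":0,"tz":0,"turn":0},
  {"tx":0,"ty":0,"tz":0,"turn":0},
])

```text
time_s: 9.2
position: [0.55, -0.0077, 0.1224]
tcp_rot: [[0.389, 0.921, 0.002], [0.921, -0.389, -0.0], [0.0, 0.001, -1.0]]
force: [-0.3, 1.2, 7.0]
opening: 0.631
```

```bash
python3 - <<'E'
from h import *
p=vision.capture('scene')
cv2.imwrite('pics/scene6.png',cv2.resize(p['pixels'][140:260,150:310],None,fx=5,fy=5))
E
```

Emit:
play_rows([
  {"tx":0,"ty":0,"tz":0,"turn":0},
  {"tx":0,"ty":0,"tz":0,"turn":0},
  {"tx":0,"ty":0,"tz":0,"turn":0},
  {"tx":0,"ty":0,"tz":0,"turn":0},
  {"tx":0,"ty":0,"tz":0,"turn":0},
  {"tx":0,"ty":0,"tz":0,"turn":0},
  {"tx":0,"ty":0,"tz":0,"turn":0},
  {"tx":0,"ty":0,"tz":0,"turn":0},
  {"tx":0,"ty":0,"tz":0,"turn":0},
  {"tx":0,"ty":0,"tz":0,"turn":0},
])

```text
time_s: 10.25
position: [0.55, -0.0077, 0.1224]
tcp_rot: [[0.389, 0.921, 0.001], [0.921, -0.389, -0.0], [0.0, 0.001, -1.0]]
force: [0.0, 1.0, 8.3]
opening: 0.634
```

```bash
python3 - <<'E'
from h import *
p=vision.capture('scene')
cv2.imwrite('pics/scene7.png',cv2.resize(p['pixels'][140:260,150:310],None,fx=5,fy=5))
a=cv2.imread('pics/scene6.png');b=cv2.imread('pics/scene7.png'); print(cv2.absdiff(a,b)[280:420,250:570].mean(), bot.read_state()['time_s'])
E
```

```text
0.8131473214285714 10.3
```

View pics/scene7.png

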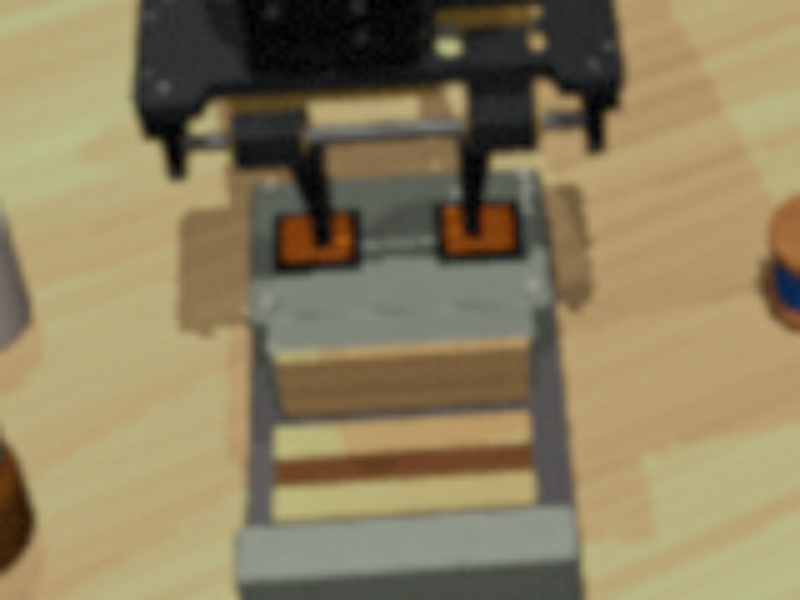

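The jaw now sits against the housing (front edge at y≈350) and hasn't moved in the last second, so it's fully open. Now I'll lift clear.

Emit:
play_rows([
  {"tx":0,"ty":0,"tz":0.01,"turn":0},
  {"tx":0,"ty":0,"tz":0.02,"turn":0},
  {"tx":0,"ty":0,"tz":0.04,"turn":0},
  {"tx":0,"ty":0,"tz":0.05,"turn":0},
  {"tx":0,"ty":0,"tz":0.05,"turn":0},
  {"tx":0,"ty":0,"tz":0.04,"turn":0},
  {"tx":0,"ty":0,"tz":0,"turn":0},
  {"tx":0,"ty":0,"tz":0,"turn":0},
  {"tx":0,"ty":0,"tz":0,"turn":0},
])

```text
time_s: 11.2
position: [0.5484, -0.0075, 0.288]
tcp_rot: [[0.389, 0.921, -0.004], [0.921, -0.389, 0.001], [-0.001, -0.003, -1.0]]
force: [0.3, 0.5, -0.3]
opening: 0.631
```

```bash
python3 - <<'E'
from h import *
p=vision.capture('scene')
cv2.imwrite('pics/scene8.png',cv2.resize(p['pixels'][120:270,100:340],None,fx=3.3,fy=3.3))
for q,z in [('glue',.05),('jar',.035),('spool',.021),('block_center',.06)]:
    for d in nets.look_for(p,q)[:3]: print(q,ray(p,d['at'][0]*560,d['at'][1]*420,z).round(3),d['confidence'],np.array(d['at'])*[560,420])
s=bot.read_state(); print(s['time_s'],s['position'],s['force'])
E
```

```text
glue [ 0.48  -0.186  0.05 ] 0.9 [138.376 192.696]
jar [ 0.586 -0.218  0.035] 0.91 [140.   237.72]
spool [0.639 0.162 0.021] 0.83 [314.888 193.62 ]
block_center [ 0.871 -0.028  0.06 ] 0.84 [295.904 304.416]
block_center [ 0.776 -0.278  0.06 ] 0.84 [136.472 323.61 ]
block_center [ 0.675 -0.061  0.06 ] 0.63 [230.104 231.588]
11.45 [ 0.54909983 -0.00763871  0.28826822] [ 0.66425502  0.95794865 -0.03298955]
```

View pics/scene8.png

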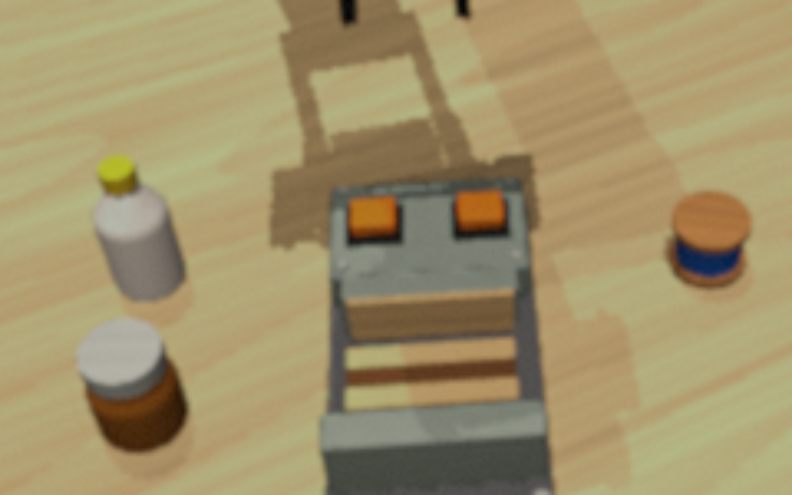

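The buttons are up, the jaw has stayed open, the gripper is clear, and nothing else has been disturbed.

```bash
python3 -c "
from rig import bot
print(bot.hand_in())"
```

```text
the job is handed in; nothing more can be done
None
```

I pressed both orange buttons together, one fingertip on each, and held them about 5 s without letting up until the jaw stopped at the button housing. I then lifted clear and handed the job in at about 11.5 s. The hand-in gave no verdict, so the result rests on my own checks.

**Pressing:** The force on the tool held at 7–8 N with the buttons about 9 mm down. The jaw did not move in the last second before I let go.

**After lifting:** In the last picture both buttons are up and the jaw is fully back. The block stands where it was, and the bottle, jar and spool are upright. The networks put the bottle, jar and spool within a few pixels of their first positions. For the bottle and the spool that comes to as much as about 13 mm and 6 mm. I saw no shift in the pictures and the gripper never came near either one, so I take that as detection scatter. The gripper was clear, with its force reading near zero.

**What disagreed:**
- **Refused moves:** The first two move calls were refused because their rows left out keys. Nothing moved.
- **Button position:** The first scene-camera estimate was about 10 mm off in x, probably because it included the sides of the buttons. I used the top and wrist cameras instead, which agreed to about 4 mm.

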